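# Free the drilled cooling block from the bench vise

## Task

An amber jar with an orange cap is standing on the vise bed in the way of the sliding jaw: first lift it off and stand it upright on the white paper pad. Then slide the jaw with the red knob fully open and leave it open, lift the drilled aluminium block out and set it down gently, holes up, flat inside the blue tray with its long side along the tray's long side. Do not tip the jar over, and leave the tube rack, wash bottle, pipette pump and the dark block in the grey tray where they are.

Things in the scene. Friction and masses are not known exactly. Their poses are not given: they have to be found in the camera images.
- vise: blue bench vise, fixed to the bench. Origin: centre of its underside. Bed 84 (x) x 216 (y) mm, bed top 20 mm above the bench. The jaw slides along the vise's own y axis. Fixed jaw: 70 mm wide in x, from y = -102 to -78 mm, top 70 mm above the bench. End stop: 70 mm wide in x, from y = 96 to 106 mm, top 50 mm above the bench.
- jaw (a joint): travel of the steel sliding jaw in m: 0 closed on the block, 0.060 fully open at its stop; opens towards the vise's +y with some 5 N and stays where left. 66 mm wide in x; at 0 it fills y = -5.5 to 24.5 mm of the vise frame and its dark lip (56 mm wide, 72 to 80 mm above the bench) reaches over the block to y = -19.5 mm, so the block cannot be lifted until the jaw is open.
- jaw_knob (a point): centre of the grip of the red knob on top of the jaw: an upright cylinder of 22 mm diameter, 27 mm tall (89 to 116 mm above the bench) on a 14 mm stem that rises from the jaw's top at 80 mm; this point is 104 mm above the bench. Axes are the vise's.
- block: bright aluminium cooling block with six 13 mm holes in its top, held in the vise: 50 (x) x 70 (y, its long side) x 50 mm high, 0.38 kg; origin at the centre of its underside, at first on the vise bed with its axes along the vise's (about y = -41 mm there). Its two long sides stand free, for a grasp across its 50 mm width.
- jar: amber glass jar with an orange cap, 36 mm diameter, 85 mm tall, 0.09 kg; origin at the centre of its underside, z up. At first it stands on the vise bed between jaw and end stop.
- pad: white paper pad lying on the bench, fixed, 130 x 130 x 3 mm; origin at the centre of its underside. The jar goes here.
- tray_blue: blue open tray, fixed, 135 (x) x 155 (y, its long side) x 18 mm high, walls and floor 5 mm thick; origin at the centre of its underside. The aluminium block goes here.
- tray_grey: grey open tray of the same size, fixed; it holds the dark block. Origin at the centre of its underside. Not to be used.
- spare_block: dark grey block of the same shape as the aluminium one, standing in the grey tray; origin at the centre of its underside. Leave alone.
- rack: blue tube rack with four capped white tubes, 90 (x) x 110 (y) mm, 113 mm tall over the caps; origin at the centre of its underside. Leave alone.
- wash_bottle: white bottle with a red cap, 60 mm diameter, 185 mm tall; origin at the centre of its underside. Leave alone.
- pipette_pump: coral and white pipette pump lying on the bench, about 36 (x) x 145 (y) x 22 mm; origin on the bench at the middle of its coral body (y from -55 to 88 mm). Leave alone.
There are look-alikes about, which are no part of the job. There is more than one size of the vise; the job needs the larger. Of the things shaped like the jar, the amber one is meant.

How it is judged:
On the way, in this order (a step that is already met when the one before it is completed fails the run):
1. the jar stands upright on the white pad (x of jar in the frame of pad between -0.055 and 0.055 m and y of jar in the frame of pad between -0.055 and 0.055 m and z of jar in the frame of pad below 0.008 m and angle between jar's own z axis and vertical below 0.1 rad), for 0.2 s.
2. the jaw is fully open, the block still on the vise bed (value of joint jaw above 0.05 m and z of block in the frame of vise below 0.03 m), for 0.2 s.
3. the block is lifted clear of the vise (z of block in the frame of vise above 0.085 m), for 0.1 s.
At the end, for the whole second after the job is handed in: The block lies flat (0.08 rad), holes up, on the blue tray's floor, long sides aligned within 0.25 rad; the jar stands upright on the pad, its centre within 55 mm of the pad's centre along each pad axis; the jaw is open by more than 50 mm; block and jar at rest (all of step 1 and x of block in the frame of tray_blue between -0.05 and 0.05 m and y of block in the frame of tray_blue between -0.05 and 0.05 m and z of block in the frame of tray_blue below 0.009 m and angle between block's own z axis and vertical below 0.08 rad and angle between the y axis of block and the y axis of tray_blue, either way round below 0.25 rad and linear speed of each of block, jar below 0.02 m/s and value of joint jaw above 0.05 m); the robot touches nothing.
It fails at once if the jar is tipped by more than 0.5 rad (angle between jar's own z axis and vertical above 0.5 rad).
It fails at once if the block is dropped or slammed into the blue tray (over 0.5 m/s within 60 mm of its floor) (horizontal distance between block and tray_blue below 0.09 m and z of block in the frame of tray_blue below 0.065 m and linear speed of block above 0.5 m/s).
It fails at once if the tube rack, wash bottle, pipette pump or dark block is moved by more than 20 mm (distance of any of rack, wash_bottle, pipette_pump, spare_block from where it was at the start of the episode above 0.02 m).
It also fails if it takes over 62 s, if anything falls off the work surface, if the arm or the gripper's body presses on something with over 40 N, if the wrist force passes 120 N, or if a joint passes its speed limit or range.

## Robot

A 6-joint arm with a two-finger parallel gripper is mounted at the origin on the work surface. World frame = base frame: x ahead of the robot, y to its left, z up, the work surface at z = 0. Lengths are in m, angles in rad, forces in N, time in s.
With the tool pointing down it reaches from about 0.25 to 0.85 m from the base axis. Payload 12.5 kg.
Tool frame: the origin (TCP) lies on the centre line of the jaws, within the pads' length; the fingertips stand 11 mm ahead of it and the grasp point (between the pads) lies 8 mm behind it; z points along the fingers, y is the direction in which the jaws open and shut (so a half turn about z gives the same grasp; the last joint's range is limited). The gripper opens to 93 mm and grips with 3 to 60 N. Pads are 15 mm wide; open, the fingers measure 128 mm over their backs; the gripper's body (75 mm by 188 mm) begins 65 mm behind the grasp point.
Start: joints at [-1.4, 0.351, 1.652, -0, 1.139, -0.085], TCP at [0.139, -0.532, 0.23] pointing down, gripper open.
Joint ranges: [-2.75, 2.75], [-0.79, 2.1], [0.01, 2.65], [-1.57, 4.71], [0.07, 3.14], [-2.87, 2.87]. Speed limits (rad/s): [2.22, 2.22, 2.79, 3.14, 3.14, 3.14].

## Interface

Orientations are given as a 3x3 rotation matrix whose columns are the frame's x, y, z axes.
In Python, from station import r, cams, ticket gives the robot as it stands. The module is installed in compiled form; this text tells all that it offers.
- The arm moves only by the shell command python3 -m inch 'ROWS' [FORCE]. ROWS is JSON, a list of rows, each an object of numbers: "dx", "dy", "dz": the shift along the tool's x, y, z in cm; "rx", "ry", "rz": the turn, a rotation vector about the tool's x, y, z in degrees; "hand": the opening, from -1 (shut) to 1 (fully open). A call has 1 to 5 rows; each row is the pose to reach, as a shift and turn from the pose commanded when the call began, along the tool's axes at that moment; what a row does not reach only later rows make up. A row lasts 1/12 s, in which the tool goes at most 41.7 mm and 7.16 degrees, less where a joint would pass 70% of its speed; a pose out of reach is approached as far as the arm can. A call with a gripper value outside its range is refused whole. The fingers move at their own pace and stop on an object; FORCE is the grip in N (left out, the last holds). Time passes only in rows, so rows that repeat a pose let the fingers close. It gives the time, the measured TCP pose, the force and the opening at its end, in the units of the state.
- r.read_state(): the state, without advancing time (a new reading comes with each control period).
- cams.get_image(name): name is "scene" or "top"; returns a dict with "pixels" (480x640x3 uint8, blue, green, red), "fx", "fy", "cx", "cy" (pixels), "k1" (the pictures are not rectified: a ray, as slopes to the right and down, at radius r is drawn at 1 + k1 r^2 times it, then the intrinsics apply), "R" (3x3) and "t" (3): a world point X has camera coordinates R X + t. Camera axes: x right, y down, z forward; pixel columns grow to the right and rows downward; lengths in m; the calibration is good to about 2 mm. A picture is of the moment at which its call begins. There is no depth.
- ticket.close_job(): hands the job in, once; it reports no verdict.
The state is a dict: "time": time; "joint_positions": joint angles; "qd": joint speeds; "joint_torque": joint torques, N m; "tool_pos": TCP position; "ee_rot": TCP orientation; "contact_force": force on the tool from outside, world axes, zero at the start; "moment": the same for the moment, N m; "width": opening from 0.0 (shut) to 1.0 (fully open).
Only numpy, scipy, OpenCV 4.12 (cv2) and the standard library are available. Lean on these libraries where they do the work, as an engineer would, in place of code of your own. Each camera call takes 0.05 s, during which the arm holds its last target. There are 200 camera calls.

## Working session

There is one attempt and no reset: what is moved stays moved. The work goes in short steps, Python scripts to look and compute and a shell command to move; the robot and the scene stay as the last step left them, time stands still between calls to the robot, and variables do not carry over. Pictures are saved under pics/ and viewed, about 8 in all and at most 12, crops included, and the job is handed in when it is done.

```bash
mkdir -p pics; cat > h.py <<'E'
import numpy as np, cv2
from station import r, cams, ticket
def shot(name,fn=None):
    im=cams.get_image(name)
    if fn: cv2.imwrite('pics/'+fn,im['pixels'])
    np.savez(''+name+'.npz',**{k:np.array(v) for k,v in im.items()})
    return im
def load(name): return dict(np.load(''+name+'.npz'))
def ray(im,u,v):
    xd=(u-im['cx'])/im['fx'];yd=(v-im['cy'])/im['fy'];k=im['k1'];x,y=xd,yd
    for _ in range(30):
        s=1+k*(x*x+y*y);x,y=xd/s,yd/s
    R=np.array(im['R']);return -R.T@np.array(im['t']),R.T@np.array([x,y,1.])
def at(im,u,v,z):
    o,d=ray(im,u,v);return o+d*(z-o[2])/d[2]
def px(im,X):
    c=np.array(im['R'])@np.array(X)+np.array(im['t']);x,y=c[:2]/c[2];s=1+im['k1']*(x*x+y*y)
    return np.array([im['fx']*x*s+im['cx'],im['fy']*y*s+im['cy']])
E
python3 - <<'E'
from h import *
for n in('top','scene'):
    im=shot(n,n+'1.png');print(n,-np.array(im['R']).T@np.array(im['t']),np.round(im['R'],3).tolist(),im['fx'],im['k1'])
s=r.read_state();print(s['time'],s['tool_pos'],np.round(s['ee_rot'],3).tolist(),s['width'])
E
```

```text
top [ 0.39019645 -0.06663193  1.25636432] [[-0.0, -1.0, 0.001], [-0.994, -0.0, -0.107], [0.107, -0.001, -0.994]] 599.9036757185047 -0.05517954100440433
scene [1.12167325 0.21362755 0.76083226] [[-0.401, 0.916, -0.01], [0.648, 0.276, -0.71], [-0.647, -0.291, -0.705]] 449.57948302689823 -0.06869934453177226
0.1 [ 0.13912616 -0.53182125  0.2291602 ] [[0.967, 0.253, -0.0], [0.253, -0.967, 0.001], [0.0, -0.001, -1.0]] 1.0019098828635935
```

View pics/top1.png

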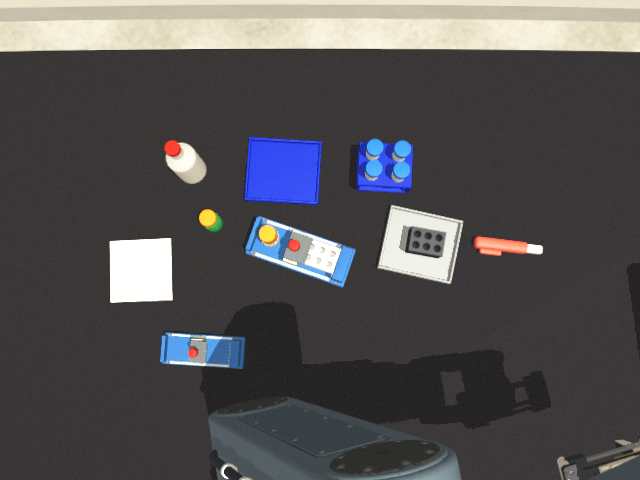

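View pics/scene1.png

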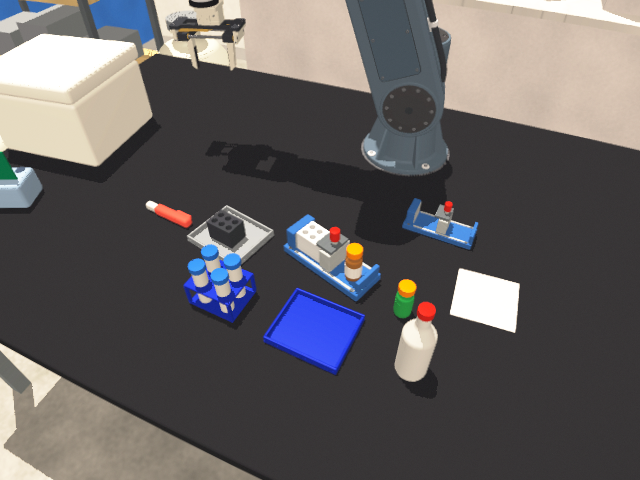

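Top view: there are two vises. The one at (300,250) is larger and holds the block; the one at (202,350) is small and empty, so the large one is meant. There are two jars, amber with an orange cap at (268,235) on the large vise and green with a yellow cap at (211,220); the amber one is meant. The pad is at (141,270), the blue tray at (284,171) and the grey tray at (421,244). I'll confirm with a crop.

```bash
python3 - <<'E'
from h import *
a=load('top');b=load('scene')
c1=cv2.resize(a['pixels'][200:300,185:365],(792,440),interpolation=cv2.INTER_CUBIC)
cv2.imwrite('pics/crop1.png',c1)
g=lambda u,v,z:np.round(at(a,u,v,z)[:2],4)
hsv=cv2.cvtColor(a['pixels'],cv2.COLOR_BGR2HSV)
def rect(m,box,z,n):
    mm=np.zeros_like(m);x0,y0,x1,y1=box;mm[y0:y1,x0:x1]=m[y0:y1,x0:x1]
    p=cv2.findNonZero(mm);c=cv2.boxPoints(cv2.minAreaRect(p));w=np.array([at(a,u,v,z)[:2] for u,v in c])
    e=w[1]-w[0];f=w[2]-w[1];print(n,w.mean(0).round(4),'px',c.mean(0).round(1),'edges',[(np.linalg.norm(q).round(3),np.degrees(np.arctan2(q[1],q[0])).round(1)) for q in(e,f)])
H,S,V=cv2.split(hsv)
rect(((V>200)&(S<40)).astype('uint8'),(95,225,190,315),.003,'pad')
rect(((H>110)&(H<130)&(S>150)&(V>60)).astype('uint8'),(236,130,330,210),.018,'tray')
rect(((H>100)&(H<125)&(S>120)&(V>60)).astype('uint8'),(236,210,365,292),.03,'vise')
def blob(im,m,box,z,n):
    mm=np.zeros_like(m);x0,y0,x1,y1=box;mm[y0:y1,x0:x1]=m[y0:y1,x0:x1]
    M=cv2.moments(mm,True);u,v=M['m10']/M['m00'],M['m01']/M['m00'];print(n,u.__round__(1),v.__round__(1),at(im,u,v,z).round(4),M['m00'])
red=(((H<6)|(H>174))&(S>150)&(V>100)).astype('uint8')
blob(a,red,(280,230,305,260),.112,'knob top')
blob(a,((H>10)&(H<25)&(S>150)&(V>150)).astype('uint8'),(250,220,285,250),.08,'cap top')
h2=cv2.split(cv2.cvtColor(b['pixels'],cv2.COLOR_BGR2HSV))
blob(b,(((h2[0]<6)|(h2[0]>174))&(h2[1]>150)&(h2[2]>100)).astype('uint8'),(322,222,346,248),.1045,'knob scene')
blob(b,((h2[0]>10)&(h2[0]<25)&(h2[1]>150)&(h2[2]>150)).astype('uint8'),(340,240,370,258),.08,'cap scene')
E
```

```text
pad [0.4685 0.3067] px [140.4 269.9] edges [(np.float64(0.132), np.float64(-88.8)), (np.float64(0.132), np.float64(-177.3))]
tray [0.6778 0.0078] px [282.6 170.4] edges [(np.float64(0.139), np.float64(-2.8)), (np.float64(0.157), np.float64(-93.8))]
vise [ 0.5063 -0.0285] px [299.5 250.8] edges [(np.float64(0.085), np.float64(-18.5)), (np.float64(0.218), np.float64(-109.4))]
knob top 293.8 244.9 [ 0.5097 -0.0204  0.112 ] 100.0
cap top 269.4 237.6 [0.5275 0.0293 0.08  ] 73.0
knob scene 334.5 233.8 [ 0.5095 -0.0199  0.1045] 143.0
cap scene 354.6 250.2 [0.5149 0.0273 0.08  ] 196.0
```

View pics/crop1.png

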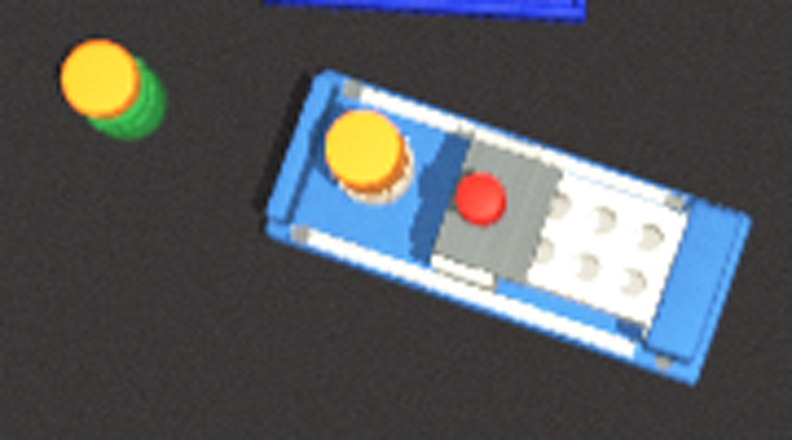

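The crop confirms both choices: the amber jar with the orange cap (cap centre near top pixel (267.7,234)) stands on the larger vise. The red knob is at (294,245), the block is beyond it, and the green jar is a look-alike.

```bash
cat >> h.py <<'E'
from scipy.spatial.transform import Rotation as Ro
def delta(p,yaw):
    """yaw: world angle (deg) of tool y, tool pointing down"""
    s=r.read_state();R=np.array(s['ee_rot']);P=np.array(s['tool_pos']);best=None
    for w in(yaw,yaw+180):
        a=np.radians(w);y=np.array([np.cos(a),np.sin(a),0]);z=np.array([0,0,-1.]);T=np.c_[np.cross(y,z),y,z]
        v=np.degrees(Ro.from_matrix(R.T@T).as_rotvec())
        if best is None or np.linalg.norm(v)<np.linalg.norm(best):best=v
    print('t',round(s['time'],2),'pos',P.round(4),'q',np.round(s['joint_positions'],2),'F',np.round(s['contact_force'],1),'w',round(s['width'],3))
    print('  d cm',(R.T@(np.array(p)-P)*100).round(2),'rot',best.round(1))
E
python3 - <<'E'
from h import *
a=load('top');b=load('scene')
for im,u,v in((a,267.7,234),(b,354.5,248)):print('cap',at(im,u,v,.105).round(4))
print('green',at(a,207.5,218,.085).round(3),'bottle cap',at(a,172,148,.185).round(3))
c=np.array([.5063,-.0285]);th=np.radians(70.7);ey=np.array([np.cos(th),np.sin(th)]);ex=np.array([ey[1],-ey[0]])
for n,x,y in(('knob',0,.0095),('block',0,-.041),('jar60',0,.06)):print(n,c+x*ex+y*ey)
# check model corners
for n,x,y,z in(('fixtop',.035,-.102,.07),('fixtop',-.035,-.102,.07),('stop',.035,.106,.05),('stop',-.035,.106,.05)):print(n,px(a,[*(c+x*ex+y*ey),z]).round(1))
delta([.519,.028,.22],-19.3)
E
```

```text
cap [0.5316 0.0305 0.105 ]
cap [0.5315 0.0319 0.105 ]
green [0.566 0.152 0.085] bottle cap [0.681 0.201 0.185]
knob [ 0.50943989 -0.01953389]
block [ 0.49274891 -0.06719584]
jar60 [0.52613086 0.02812806]
fixtop [353.  249.1]
fixtop [341.5 282.4]
stop [255.7 216.4]
stop [243.9 248.8]
t 0.1 pos [ 0.1391 -0.5318  0.2292] q [-1.4   0.35  1.65 -0.    1.14 -0.08] F [-0.2 -0.1  0.1] w 1.002
  d cm [ 50.91 -44.55   0.96] rot [ -0.  -0. -56.]
```

```bash
python3 -m inch '[{"dx":3.3,"dy":-2.9},{"dx":6.6,"dy":-5.8},{"dx":9.9,"dy":-8.7},{"dx":13.2,"dy":-11.6},{"dx":16.5,"dy":-14.5}]'
python3 -m inch '[{"dx":3.3,"dy":-2.9},{"dx":6.6,"dy":-5.8},{"dx":9.9,"dy":-8.7},{"dx":13.2,"dy":-11.6},{"dx":16.5,"dy":-14.5}]'
python3 -m inch '[{"dx":3.3,"dy":-2.9,"rz":-7},{"dx":6.6,"dy":-5.8,"rz":-14},{"dx":9.9,"dy":-8.7,"rz":-21},{"dx":13.2,"dy":-11.6,"rz":-28},{"dx":16.5,"dy":-14.5,"rz":-35}]'
python3 -c "
from h import *
delta([.5316,.031,.18],-19.3)"
```

```text
t 0.1 pos [ 0.1391 -0.5318  0.2292] q [-1.4   0.35  1.65 -0.    1.14 -0.08] F [-0.2 -0.1  0.1] w 1.002
  d cm [ 52.21 -44.52   4.96] rot [ -0.  -0. -56.]invalid input at $[0]: expected keys dx, dy, dz, rx, ry, rz, hand
invalid input at $[0]: expected keys dx, dy, dz, rx, ry, rz, hand
invalid input at $[0]: expected keys dx, dy, dz, rx, ry, rz, hand
```

```bash
python3 -m inch '[{"dx":17,"dy":-14.5,"dz":0,"rx":0,"ry":0,"rz":0,"hand":1},{"dx":17,"dy":-14.5,"dz":0,"rx":0,"ry":0,"rz":0,"hand":1},{"dx":17,"dy":-14.5,"dz":0,"rx":0,"ry":0,"rz":0,"hand":1},{"dx":17,"dy":-14.5,"dz":0,"rx":0,"ry":0,"rz":0,"hand":1},{"dx":17,"dy":-14.5,"dz":0,"rx":0,"ry":0,"rz":0,"hand":1}]' 20
python3 -m inch '[{"dx":17,"dy":-14.5,"dz":0,"rx":0,"ry":0,"rz":0,"hand":1},{"dx":17,"dy":-14.5,"dz":0,"rx":0,"ry":0,"rz":0,"hand":1},{"dx":17,"dy":-14.5,"dz":0,"rx":0,"ry":0,"rz":0,"hand":1},{"dx":17,"dy":-14.5,"dz":0,"rx":0,"ry":0,"rz":0,"hand":1},{"dx":17,"dy":-14.5,"dz":0,"rx":0,"ry":0,"rz":0,"hand":1}]'
python3 -m inch '[{"dx":17,"dy":-14.5,"dz":0,"rx":0,"ry":0,"rz":-35,"hand":1},{"dx":17,"dy":-14.5,"dz":0,"rx":0,"ry":0,"rz":-35,"hand":1},{"dx":17,"dy":-14.5,"dz":0,"rx":0,"ry":0,"rz":-35,"hand":1},{"dx":17,"dy":-14.5,"dz":0,"rx":0,"ry":0,"rz":-35,"hand":1},{"dx":17,"dy":-14.5,"dz":0,"rx":0,"ry":0,"rz":-35,"hand":1}]'
python3 -c "
from h import *
delta([.5316,.031,.18],-19.3)"
```

```text
time: 0.52
tool_pos: [0.2588, -0.3593, 0.2294]
ee_rot: [[0.968, 0.252, -0.0], [0.252, -0.968, 0.0], [-0.0, -0.0, -1.0]]
contact_force: [1.0, -0.4, -0.1]
width: 1.001
time: 0.93
tool_pos: [0.3781, -0.1883, 0.2297]
ee_rot: [[0.968, 0.253, 0.0], [0.253, -0.968, -0.0], [0.0, 0.0, -1.0]]
contact_force: [0.5, -0.3, 0.7]
width: 1.002
time: 1.35
tool_pos: [0.4973, -0.0172, 0.2295]
ee_rot: [[0.642, 0.766, -0.0], [0.766, -0.642, -0.0], [-0.0, -0.0, -1.0]]
contact_force: [0.6, -1.4, -0.4]
width: 1.002
t 1.35 pos [ 0.4973 -0.0172  0.2295] q [-0.13  0.26  1.78 -0.    1.1   0.57] F [ 0.6 -1.4 -0.4] w 1.002
  d cm [ 5.9  -0.47  4.95] rot [ -0.    0.  -20.7]
```

```bash
python3 -m inch '[{"dx":5.9,"dy":-0.5,"dz":5,"rx":0,"ry":0,"rz":-20.7,"hand":1},{"dx":5.9,"dy":-0.5,"dz":5,"rx":0,"ry":0,"rz":-20.7,"hand":1},{"dx":5.9,"dy":-0.5,"dz":5,"rx":0,"ry":0,"rz":-20.7,"hand":1},{"dx":5.9,"dy":-0.5,"dz":5,"rx":0,"ry":0,"rz":-20.7,"hand":1},{"dx":5.9,"dy":-0.5,"dz":5,"rx":0,"ry":0,"rz":-20.7,"hand":1}]'
python3 - <<'E'
from h import *
delta([.5316,.031,.06],-19.3)
im=shot('scene');c=cv2.resize(im['pixels'][130:330,230:450],(770,700)[:1]+(600,));cv2.imwrite('pics/s2.png',c)
E
```

```text
time: 1.77
tool_pos: [0.5308, 0.0288, 0.1795]
ee_rot: [[0.339, 0.941, -0.001], [0.941, -0.339, -0.0], [-0.0, -0.001, -1.0]]
contact_force: [-0.2, -0.3, -0.3]
width: 1.003
t 1.77 pos [0.5308 0.0288 0.1795] q [-0.03  0.38  1.75 -0.    1.02  0.31] F [-0.2 -0.3 -0.3] w 1.003
  d cm [ 0.24  0.   11.95] rot [-0.   0.  -0.5]
```

View pics/s2.png

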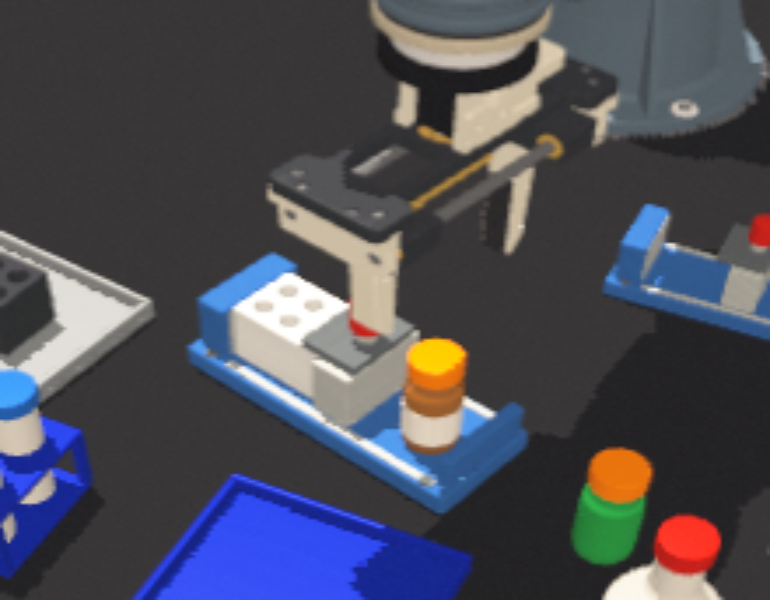

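The open fingers straddle the jar along the vise's x and stand clear of the knob, so I'll descend and grip.

```bash
python3 -m inch '[{"dx":0.2,"dy":0,"dz":3,"rx":0,"ry":0,"rz":0,"hand":1},{"dx":0.2,"dy":0,"dz":6,"rx":0,"ry":0,"rz":0,"hand":1},{"dx":0.2,"dy":0,"dz":9,"rx":0,"ry":0,"rz":0,"hand":1},{"dx":0.2,"dy":0,"dz":11.9,"rx":0,"ry":0,"rz":0,"hand":1},{"dx":0.2,"dy":0,"dz":11.9,"rx":0,"ry":0,"rz":0,"hand":1}]'
python3 -m inch '[{"dx":0,"dy":0,"dz":0,"rx":0,"ry":0,"rz":0,"hand":-0.1},{"dx":0,"dy":0,"dz":0,"rx":0,"ry":0,"rz":0,"hand":-0.1},{"dx":0,"dy":0,"dz":0,"rx":0,"ry":0,"rz":0,"hand":-0.3},{"dx":0,"dy":0,"dz":0,"rx":0,"ry":0,"rz":0,"hand":-0.6},{"dx":0,"dy":0,"dz":0,"rx":0,"ry":0,"rz":0,"hand":-1}]' 12
python3 -m inch '[{"dx":0,"dy":0,"dz":0,"rx":0,"ry":0,"rz":0,"hand":-1},{"dx":0,"dy":0,"dz":0,"rx":0,"ry":0,"rz":0,"hand":-1},{"dx":0,"dy":0,"dz":0,"rx":0,"ry":0,"rz":0,"hand":-1},{"dx":0,"dy":0,"dz":0,"rx":0,"ry":0,"rz":0,"hand":-1},{"dx":0,"dy":0,"dz":0,"rx":0,"ry":0,"rz":0,"hand":-1}]'
```

```text
time: 2.23
tool_pos: [0.5291, 0.0299, 0.0572]
ee_rot: [[0.34, 0.94, -0.006], [0.94, -0.34, 0.0], [-0.002, -0.006, -1.0]]
contact_force: [-0.5, -0.0, -0.3]
width: 1.005
time: 2.65
tool_pos: [0.5323, 0.0306, 0.0619]
ee_rot: [[0.337, 0.942, 0.002], [0.942, -0.337, -0.0], [0.001, 0.002, -1.0]]
contact_force: [0.6, 0.1, -0.5]
width: 0.697
time: 3.07
tool_pos: [0.5317, 0.0307, 0.0607]
ee_rot: [[0.336, 0.942, -0.0], [0.942, -0.336, 0.0], [0.0, -0.0, -1.0]]
contact_force: [0.1, -0.6, 0.7]
width: 0.382
```

Gripped (0.382 × 93 mm = 35.5 mm, the jar's diameter). I'll lift it.

```bash
python3 -m inch '[{"dx":0,"dy":0,"dz":0,"rx":0,"ry":0,"rz":0,"hand":-1},{"dx":0,"dy":0,"dz":-2,"rx":0,"ry":0,"rz":0,"hand":-1},{"dx":0,"dy":0,"dz":-5,"rx":0,"ry":0,"rz":0,"hand":-1},{"dx":0,"dy":0,"dz":-8.5,"rx":0,"ry":0,"rz":0,"hand":-1},{"dx":0,"dy":0,"dz":-12,"rx":0,"ry":0,"rz":0,"hand":-1}]'
python3 -c "
from h import *
delta([.4685,.3067,.18],-19.3);delta([.4685,.3067,.18],20)"
```

```text
time: 3.48
tool_pos: [0.5311, 0.0307, 0.1816]
ee_rot: [[0.336, 0.942, -0.001], [0.942, -0.336, 0.0], [-0.0, -0.001, -1.0]]
contact_force: [0.4, -0.4, -0.7]
width: 0.379
t 3.48 pos [0.5311 0.0307 0.1816] q [-0.03  0.38  1.75  0.    1.02  0.31] F [ 0.4 -0.4 -0.7] w 0.379
  d cm [ 23.89 -15.17   0.18] rot [-0.1  0.  -0.3]
t 3.48 pos [0.5311 0.0307 0.1816] q [-0.03  0.38  1.75  0.    1.02  0.31] F [ 0.4 -0.4 -0.7] w 0.379
  d cm [ 23.89 -15.17   0.18] rot [ -0.1  -0.  -39.6]
```

```bash
python3 -m inch '[{"dx":1.5,"dy":-1,"dz":0,"rx":0,"ry":0,"rz":0,"hand":-1},{"dx":4,"dy":-2.5,"dz":0,"rx":0,"ry":0,"rz":0,"hand":-1},{"dx":7,"dy":-4.4,"dz":0,"rx":0,"ry":0,"rz":0,"hand":-1},{"dx":10,"dy":-6.3,"dz":0,"rx":0,"ry":0,"rz":0,"hand":-1},{"dx":13,"dy":-8.2,"dz":0,"rx":0,"ry":0,"rz":0,"hand":-1}]'
python3 -m inch '[{"dx":3,"dy":-1.9,"dz":0,"rx":0,"ry":0,"rz":0,"hand":-1},{"dx":6,"dy":-3.8,"dz":0,"rx":0,"ry":0,"rz":0,"hand":-1},{"dx":9,"dy":-5.7,"dz":0,"rx":0,"ry":0,"rz":0,"hand":-1},{"dx":10.9,"dy":-7,"dz":0,"rx":0,"ry":0,"rz":0,"hand":-1},{"dx":10.9,"dy":-7,"dz":0,"rx":0,"ry":0,"rz":0,"hand":-1}]'
python3 - <<'E'
from h import *
delta([.4685,.3067,.046],-19.3)
im=shot('scene');cv2.imwrite('pics/s3.png',im['pixels'][100:400,300:620])
E
```

```text
time: 3.9
tool_pos: [0.4975, 0.182, 0.1807]
ee_rot: [[0.337, 0.942, -0.0], [0.942, -0.337, 0.0], [0.0, -0.0, -1.0]]
contact_force: [0.5, 0.4, -0.8]
width: 0.382
time: 4.32
tool_pos: [0.4675, 0.3104, 0.1804]
ee_rot: [[0.333, 0.943, -0.0], [0.943, -0.333, 0.001], [0.001, -0.0, -1.0]]
contact_force: [0.4, 0.1, -1.0]
width: 0.381
t 4.32 pos [0.4675 0.3104 0.1804] q [0.5  0.43 1.67 0.   1.04 0.84] F [ 0.4  0.1 -1. ] w 0.381
  d cm [-0.32  0.22 13.44] rot [-0.  -0.  -0.2]
```

View pics/s3.png

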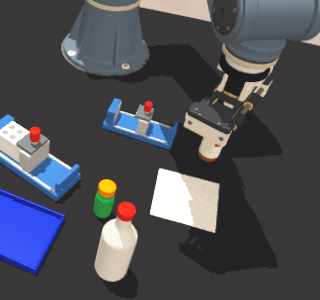

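The jar hangs upright above the pad at about (210,155) in the crop. I'll lower it, slowly at the end.

```bash
python3 -m inch '[{"dx":-0.3,"dy":0.2,"dz":3,"rx":0,"ry":0,"rz":0,"hand":-1},{"dx":-0.3,"dy":0.2,"dz":6,"rx":0,"ry":0,"rz":0,"hand":-1},{"dx":-0.3,"dy":0.2,"dz":9,"rx":0,"ry":0,"rz":0,"hand":-1},{"dx":-0.3,"dy":0.2,"dz":11,"rx":0,"ry":0,"rz":0,"hand":-1},{"dx":-0.3,"dy":0.2,"dz":12,"rx":0,"ry":0,"rz":0,"hand":-1}]'
python3 -m inch '[{"dx":0,"dy":0,"dz":0.5,"rx":0,"ry":0,"rz":0,"hand":-1},{"dx":0,"dy":0,"dz":0.9,"rx":0,"ry":0,"rz":0,"hand":-1},{"dx":0,"dy":0,"dz":1.2,"rx":0,"ry":0,"rz":0,"hand":-1},{"dx":0,"dy":0,"dz":1.5,"rx":0,"ry":0,"rz":0,"hand":-1},{"dx":0,"dy":0,"dz":1.5,"rx":0,"ry":0,"rz":0,"hand":-1}]'
```

```text
time: 4.78
tool_pos: [0.4688, 0.3018, 0.058]
ee_rot: [[0.337, 0.941, -0.003], [0.941, -0.337, -0.002], [-0.003, -0.003, -1.0]]
contact_force: [0.1, 0.7, -1.2]
width: 0.38
time: 5.2
tool_pos: [0.47, 0.3035, 0.046]
ee_rot: [[0.336, 0.942, 0.001], [0.942, -0.336, 0.0], [0.001, 0.001, -1.0]]
contact_force: [-0.5, -0.3, 0.0]
width: 0.382
```

```bash
python3 -m inch '[{"dx":0,"dy":0,"dz":0.1,"rx":0,"ry":0,"rz":0,"hand":-1},{"dx":0,"dy":0,"dz":0.2,"rx":0,"ry":0,"rz":0,"hand":-1},{"dx":0,"dy":0,"dz":0.2,"rx":0,"ry":0,"rz":0,"hand":-1},{"dx":0,"dy":0,"dz":0.2,"rx":0,"ry":0,"rz":0,"hand":-1}]'
python3 -m inch '[{"dx":0,"dy":0,"dz":0,"rx":0,"ry":0,"rz":0,"hand":-0.2},{"dx":0,"dy":0,"dz":0,"rx":0,"ry":0,"rz":0,"hand":-0.1},{"dx":0,"dy":0,"dz":0,"rx":0,"ry":0,"rz":0,"hand":0.2},{"dx":0,"dy":0,"dz":0,"rx":0,"ry":0,"rz":0,"hand":1},{"dx":0,"dy":0,"dz":0,"rx":0,"ry":0,"rz":0,"hand":1}]'
python3 -m inch '[{"dx":0,"dy":0,"dz":0,"rx":0,"ry":0,"rz":0,"hand":1},{"dx":0,"dy":0,"dz":0,"rx":0,"ry":0,"rz":0,"hand":1},{"dx":0,"dy":0,"dz":-2,"rx":0,"ry":0,"rz":0,"hand":1},{"dx":0,"dy":0,"dz":-5,"rx":0,"ry":0,"rz":0,"hand":1},{"dx":0,"dy":0,"dz":-8,"rx":0,"ry":0,"rz":0,"hand":1}]'
python3 -m inch '[{"dx":0,"dy":0,"dz":-3,"rx":0,"ry":0,"rz":0,"hand":1},{"dx":0,"dy":0,"dz":-6,"rx":0,"ry":0,"rz":0,"hand":1},{"dx":0,"dy":0,"dz":-9,"rx":0,"ry":0,"rz":0,"hand":1},{"dx":0,"dy":0,"dz":-10,"rx":0,"ry":0,"rz":0,"hand":1},{"dx":0,"dy":0,"dz":-10,"rx":0,"ry":0,"rz":0,"hand":1}]'
python3 - <<'E'
from h import *
delta([.5095,-.02,.2],-19.3)
im=shot('scene');cv2.imwrite('pics/s4.png',cv2.resize(im['pixels'][180:360,360:560],(600,540)))
E
```

```text
time: 5.53
tool_pos: [0.4698, 0.3035, 0.0438]
ee_rot: [[0.336, 0.942, 0.0], [0.942, -0.336, 0.0], [0.0, 0.0, -1.0]]
contact_force: [-0.2, 0.2, -0.8]
width: 0.384
time: 5.95
tool_pos: [0.4698, 0.3034, 0.0437]
ee_rot: [[0.336, 0.942, 0.0], [0.942, -0.336, 0.0], [0.0, 0.0, -1.0]]
contact_force: [-0.5, -0.2, -0.6]
width: 0.617
time: 6.37
tool_pos: [0.4692, 0.3031, 0.124]
ee_rot: [[0.336, 0.942, -0.002], [0.942, -0.336, -0.001], [-0.001, -0.001, -1.0]]
contact_force: [0.5, 0.1, -0.3]
width: 0.969
time: 6.78
tool_pos: [0.4707, 0.3039, 0.2261]
ee_rot: [[0.336, 0.942, 0.004], [0.942, -0.336, 0.002], [0.003, 0.003, -1.0]]
contact_force: [0.3, -0.2, -0.0]
width: 1.001
t 6.78 pos [0.4707 0.3039 0.2261] q [ 0.49  0.37  1.63 -0.    1.13  0.83] F [ 0.3 -0.2 -0. ] w 1.001
  d cm [-29.21  14.54   2.55] rot [ 0.2 -0.2 -0.3]
```

View pics/s4.png

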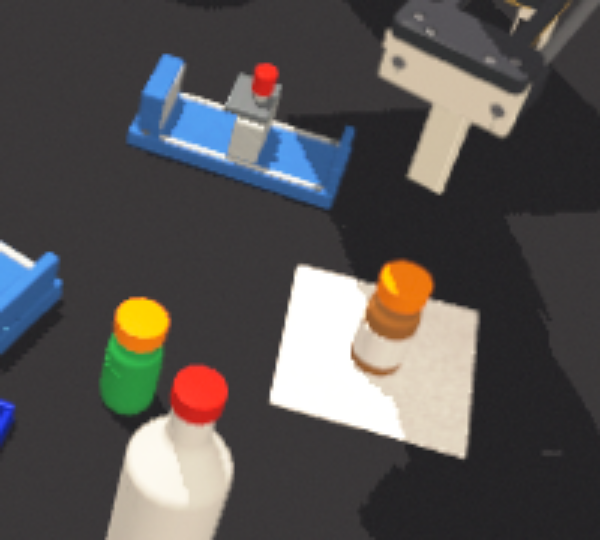

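The jar stands upright on the white pad: base near (378,365) in the crop, well inside the pad's edges. Next is the knob.

```bash
python3 -m inch '[{"dx":-15,"dy":7.5,"dz":1.2,"rx":0,"ry":0,"rz":0,"hand":1},{"dx":-15,"dy":7.5,"dz":1.2,"rx":0,"ry":0,"rz":0,"hand":1},{"dx":-15,"dy":7.5,"dz":1.2,"rx":0,"ry":0,"rz":0,"hand":1},{"dx":-15,"dy":7.5,"dz":1.2,"rx":0,"ry":0,"rz":0,"hand":1},{"dx":-15,"dy":7.5,"dz":1.2,"rx":0,"ry":0,"rz":0,"hand":1}]'
python3 -m inch '[{"dx":-14.2,"dy":7,"dz":1.2,"rx":0,"ry":0,"rz":0,"hand":1},{"dx":-14.2,"dy":7,"dz":1.2,"rx":0,"ry":0,"rz":0,"hand":1},{"dx":-14.2,"dy":7,"dz":1.2,"rx":0,"ry":0,"rz":0,"hand":1},{"dx":-14.2,"dy":7,"dz":1.2,"rx":0,"ry":0,"rz":0,"hand":1},{"dx":-14.2,"dy":7,"dz":1.2,"rx":0,"ry":0,"rz":0,"hand":1}]'
python3 -c "
from h import *
delta([.5095,-.02,.098],-19.3)"
```

```text
time: 7.25
tool_pos: [0.4893, 0.1316, 0.2089]
ee_rot: [[0.34, 0.94, -0.004], [0.94, -0.34, -0.002], [-0.003, -0.003, -1.0]]
contact_force: [0.8, 0.2, 0.0]
width: 1.0
time: 7.67
tool_pos: [0.5075, -0.0247, 0.1972]
ee_rot: [[0.34, 0.94, -0.003], [0.94, -0.34, -0.0], [-0.002, -0.003, -1.0]]
contact_force: [-0.7, -0.3, -0.1]
width: 1.001
t 7.67 pos [ 0.5075 -0.0247  0.1972] q [-0.14  0.32  1.79 -0.    1.04  0.21] F [-0.7 -0.3 -0.1] w 1.001
  d cm [0.52 0.05 9.92] rot [-0.2  0.1 -0.6]
```

```bash
python3 -m inch '[{"dx":0.3,"dy":0,"dz":2.5,"rx":0,"ry":0,"rz":-0.5,"hand":1},{"dx":0.3,"dy":0,"dz":5,"rx":0,"ry":0,"rz":-0.5,"hand":1},{"dx":0.3,"dy":0,"dz":7.5,"rx":0,"ry":0,"rz":-0.5,"hand":1},{"dx":0.3,"dy":0,"dz":9,"rx":0,"ry":0,"rz":-0.5,"hand":1},{"dx":0.3,"dy":0,"dz":9.5,"rx":0,"ry":0,"rz":-0.5,"hand":1}]' 40
python3 -m inch '[{"dx":0,"dy":0,"dz":0,"rx":0,"ry":0,"rz":0,"hand":0.2},{"dx":0,"dy":0,"dz":0,"rx":0,"ry":0,"rz":0,"hand":-0.1},{"dx":0,"dy":0,"dz":0,"rx":0,"ry":0,"rz":0,"hand":-0.2}]'
python3 -c "
from h import *
delta([.5095,-.02,.098],-19.3)"
```

```text
time: 8.08
tool_pos: [0.5068, -0.0167, 0.1008]
ee_rot: [[0.328, 0.945, -0.006], [0.945, -0.328, 0.001], [-0.001, -0.006, -1.0]]
contact_force: [-0.7, 0.5, -0.1]
width: 0.998
time: 8.33
tool_pos: [0.5096, -0.0174, 0.1053]
ee_rot: [[0.328, 0.945, 0.001], [0.945, -0.328, -0.0], [0.0, 0.001, -1.0]]
contact_force: [0.4, 0.6, 0.2]
width: 0.834
t 8.33 pos [ 0.5096 -0.0174  0.1053] q [-0.13  0.45  1.86  0.    0.83  0.21] F [0.4 0.6 0.2] w 0.834
  d cm [-0.25  0.08  0.73] rot [ 0.1 -0.   0.2]
```

```bash
python3 -m inch '[{"dx":-0.2,"dy":0,"dz":0.7,"rx":0,"ry":0,"rz":0,"hand":-0.2},{"dx":-0.2,"dy":0,"dz":0.7,"rx":0,"ry":0,"rz":0,"hand":-0.5},{"dx":-0.2,"dy":0,"dz":0.7,"rx":0,"ry":0,"rz":0,"hand":-1},{"dx":-0.2,"dy":0,"dz":0.7,"rx":0,"ry":0,"rz":0,"hand":-1},{"dx":-0.2,"dy":0,"dz":0.7,"rx":0,"ry":0,"rz":0,"hand":-1}]'
python3 -m inch '[{"dx":0,"dy":0,"dz":0,"rx":0,"ry":0,"rz":0,"hand":-1},{"dx":0,"dy":0,"dz":0,"rx":0,"ry":0,"rz":0,"hand":-1},{"dx":0,"dy":0,"dz":0,"rx":0,"ry":0,"rz":0,"hand":-1},{"dx":0,"dy":0,"dz":0,"rx":0,"ry":0,"rz":0,"hand":-1},{"dx":0,"dy":0,"dz":0,"rx":0,"ry":0,"rz":0,"hand":-1}]'
```

```text
time: 8.75
tool_pos: [0.5086, -0.0195, 0.0978]
ee_rot: [[0.328, 0.945, 0.0], [0.945, -0.328, -0.0], [0.0, 0.0, -1.0]]
contact_force: [-0.9, -0.4, 0.7]
width: 0.475
time: 9.17
tool_pos: [0.5088, -0.0195, 0.0977]
ee_rot: [[0.328, 0.945, 0.001], [0.945, -0.328, -0.0], [0.0, 0.001, -1.0]]
contact_force: [1.8, 0.1, -1.2]
width: 0.228
```

The knob is gripped (21 mm). Tool +x lies along vise +y, so I'll slide 59 mm.

```bash
python3 -m inch '[{"dx":0.8,"dy":0,"dz":0,"rx":0,"ry":0,"rz":0,"hand":-1},{"dx":1.6,"dy":0,"dz":0,"rx":0,"ry":0,"rz":0,"hand":-1},{"dx":2.4,"dy":0,"dz":0,"rx":0,"ry":0,"rz":0,"hand":-1},{"dx":3.2,"dy":0,"dz":0,"rx":0,"ry":0,"rz":0,"hand":-1},{"dx":4,"dy":0,"dz":0,"rx":0,"ry":0,"rz":0,"hand":-1}]'
python3 -m inch '[{"dx":0.7,"dy":0,"dz":0,"rx":0,"ry":0,"rz":0,"hand":-1},{"dx":1.3,"dy":0,"dz":0,"rx":0,"ry":0,"rz":0,"hand":-1},{"dx":1.9,"dy":0,"dz":0,"rx":0,"ry":0,"rz":0,"hand":-1},{"dx":1.9,"dy":0,"dz":0,"rx":0,"ry":0,"rz":0,"hand":-1},{"dx":1.9,"dy":0,"dz":0,"rx":0,"ry":0,"rz":0,"hand":-1}]'
python3 -c "
from h import *
im=shot('top');cv2.imwrite('pics/t5.png',cv2.resize(im['pixels'][190:310,220:380],(800,600)))"
```

```text
time: 9.58
tool_pos: [0.5219, 0.0182, 0.0977]
ee_rot: [[0.328, 0.945, 0.0], [0.945, -0.328, -0.001], [-0.001, 0.001, -1.0]]
contact_force: [1.5, -5.4, -0.6]
width: 0.232
time: 10.0
tool_pos: [0.5283, 0.0367, 0.0977]
ee_rot: [[0.328, 0.945, 0.001], [0.945, -0.328, 0.0], [0.001, 0.001, -1.0]]
contact_force: [4.5, 1.9, -2.4]
width: 0.226
```

View pics/t5.png

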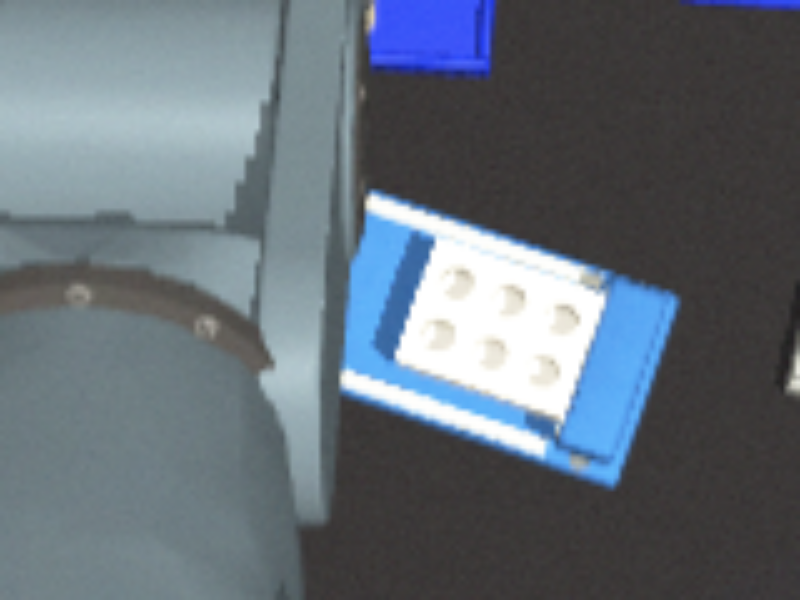

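The jaw is open by about 59 mm (TCP travel, knob still held). The block's top is free, with crop corners (435,235), (607,285), (565,420) and (395,362). I'll release and rise.

```bash
python3 -m inch '[{"dx":0,"dy":0,"dz":0,"rx":0,"ry":0,"rz":0,"hand":0},{"dx":0,"dy":0,"dz":0,"rx":0,"ry":0,"rz":0,"hand":1},{"dx":0,"dy":0,"dz":0,"rx":0,"ry":0,"rz":0,"hand":1},{"dx":0,"dy":0,"dz":0,"rx":0,"ry":0,"rz":0,"hand":1},{"dx":0,"dy":0,"dz":0,"rx":0,"ry":0,"rz":0,"hand":1}]' 40
python3 -m inch '[{"dx":0,"dy":0,"dz":-1,"rx":0,"ry":0,"rz":0,"hand":1},{"dx":0,"dy":0,"dz":-3,"rx":0,"ry":0,"rz":0,"hand":1},{"dx":0,"dy":0,"dz":-5,"rx":0,"ry":0,"rz":0,"hand":1},{"dx":0,"dy":0,"dz":-6.5,"rx":0,"ry":0,"rz":0,"hand":1},{"dx":0,"dy":0,"dz":-6.5,"rx":0,"ry":0,"rz":0,"hand":1}]'
python3 - <<'E'
from h import *
a=load('top')
c=np.array([(435,235),(607,285),(565,420),(395,362)])/5+[220,190]
w=np.array([at(a,u,v,.07)[:2] for u,v in c]);print(w.round(4),w.mean(0))
for i,j in((0,1),(1,2),(3,2),(0,3)):
    q=w[j]-w[i];print(np.linalg.norm(q).round(4),np.degrees(np.arctan2(q[1],q[0])).round(1))
delta([*w.mean(0),.165],-19.3)
E
```

```text
time: 10.47
tool_pos: [0.5276, 0.0363, 0.0976]
ee_rot: [[0.328, 0.945, -0.0], [0.945, -0.328, 0.0], [-0.0, -0.0, -1.0]]
contact_force: [0.4, -0.1, 0.0]
width: 0.539
time: 10.88
tool_pos: [0.5293, 0.0363, 0.1661]
ee_rot: [[0.328, 0.945, 0.005], [0.945, -0.328, -0.0], [0.002, 0.005, -1.0]]
contact_force: [0.0, -0.1, -0.1]
width: 0.894
[[ 0.5299 -0.0449]
 [ 0.5099 -0.1133]
 [ 0.4562 -0.0964]
 [ 0.4792 -0.0291]] [ 0.49381252 -0.07092352]
0.0713 -106.3
0.0563 162.6
0.0712 -108.9
0.0531 162.7
t 10.88 pos [0.5293 0.0363 0.1661] q [-0.02  0.39  1.77  0.    0.98  0.31] F [ 0.  -0.1 -0.1] w 0.894
  d cm [-11.29   0.17   0.09] rot [ 0.3 -0.1  0.2]
```

```bash
python3 -m inch '[{"dx":-3.5,"dy":0.1,"dz":0,"rx":0,"ry":0,"rz":0,"hand":1},{"dx":-7,"dy":0.1,"dz":0,"rx":0,"ry":0,"rz":0,"hand":1},{"dx":-10,"dy":0.1,"dz":0,"rx":0,"ry":0,"rz":0,"hand":1},{"dx":-11,"dy":0.1,"dz":0,"rx":0,"ry":0,"rz":0,"hand":1},{"dx":-11,"dy":0.1,"dz":0,"rx":0,"ry":0,"rz":0,"hand":1}]' 45
python3 -m inch '[{"dx":0,"dy":0,"dz":2.5,"rx":0,"ry":0,"rz":0,"hand":1},{"dx":0,"dy":0,"dz":4,"rx":0,"ry":0,"rz":0,"hand":1},{"dx":0,"dy":0,"dz":5,"rx":0,"ry":0,"rz":0,"hand":1},{"dx":0,"dy":0,"dz":5,"rx":0,"ry":0,"rz":0,"hand":1},{"dx":0,"dy":0,"dz":5,"rx":0,"ry":0,"rz":0,"hand":1}]'
python3 - <<'E'
from h import *
delta([.493,-.0685,.044],-19.3)
im=shot('scene');cv2.imwrite('pics/s6.png',cv2.resize(im['pixels'][150:310,260:420],(600,600)))
E
```

```text
time: 11.3
tool_pos: [0.492, -0.0694, 0.1624]
ee_rot: [[0.33, 0.944, -0.001], [0.944, -0.33, 0.0], [-0.0, -0.001, -1.0]]
contact_force: [0.1, 1.1, -0.0]
width: 1.002
time: 11.72
tool_pos: [0.4929, -0.0672, 0.1125]
ee_rot: [[0.327, 0.945, -0.001], [0.945, -0.327, 0.0], [-0.0, -0.001, -1.0]]
contact_force: [-0.5, 0.4, -0.0]
width: 1.001
t 11.72 pos [ 0.4929 -0.0672  0.1125] q [-0.23  0.42  1.89  0.    0.83  0.1 ] F [-0.5  0.4 -0. ] w 1.001
  d cm [-0.11  0.06  6.85] rot [-0.   0.   0.2]
```

View pics/s6.png

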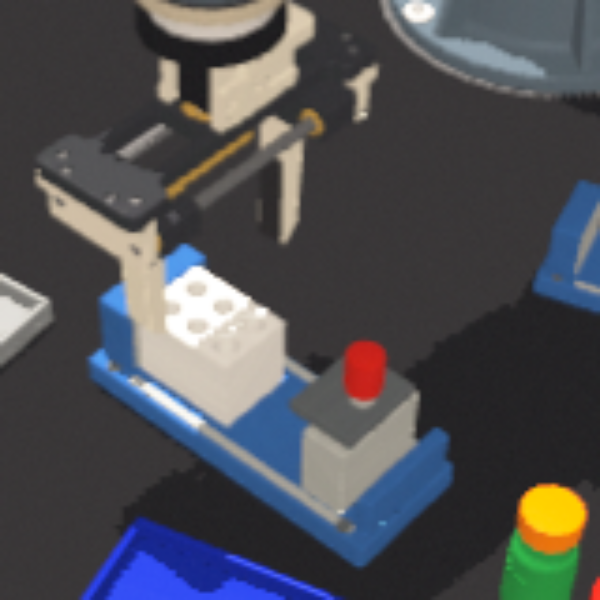

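The jaw stands open against the stop, and the fingers straddle the block near its middle. I'll descend, grip and lift.

```bash
python3 -m inch '[{"dx":-0.1,"dy":0.1,"dz":2,"rx":0,"ry":0,"rz":0,"hand":1},{"dx":-0.1,"dy":0.1,"dz":4,"rx":0,"ry":0,"rz":0,"hand":1},{"dx":-0.1,"dy":0.1,"dz":5.8,"rx":0,"ry":0,"rz":0,"hand":1},{"dx":-0.1,"dy":0.1,"dz":6.6,"rx":0,"ry":0,"rz":0,"hand":1},{"dx":-0.1,"dy":0.1,"dz":6.8,"rx":0,"ry":0,"rz":0,"hand":1}]'
python3 -m inch '[{"dx":0,"dy":0,"dz":0,"rx":0,"ry":0,"rz":0,"hand":0.3},{"dx":0,"dy":0,"dz":0,"rx":0,"ry":0,"rz":0,"hand":0.2},{"dx":0,"dy":0,"dz":0,"rx":0,"ry":0,"rz":0,"hand":0},{"dx":0,"dy":0,"dz":0,"rx":0,"ry":0,"rz":0,"hand":-0.5},{"dx":0,"dy":0,"dz":0,"rx":0,"ry":0,"rz":0,"hand":-1}]' 45
python3 -m inch '[{"dx":0,"dy":0,"dz":0,"rx":0,"ry":0,"rz":0,"hand":-1},{"dx":0,"dy":0,"dz":0,"rx":0,"ry":0,"rz":0,"hand":-1},{"dx":0,"dy":0,"dz":0,"rx":0,"ry":0,"rz":0,"hand":-1},{"dx":0,"dy":0,"dz":-0.7,"rx":0,"ry":0,"rz":0,"hand":-1},{"dx":0,"dy":0,"dz":-1.5,"rx":0,"ry":0,"rz":0,"hand":-1}]'
```

```text
time: 12.18
tool_pos: [0.4932, -0.069, 0.0442]
ee_rot: [[0.328, 0.945, -0.001], [0.945, -0.328, 0.0], [-0.0, -0.001, -1.0]]
contact_force: [-0.9, 0.0, -0.1]
width: 1.001
time: 12.6
tool_pos: [0.4936, -0.0692, 0.0452]
ee_rot: [[0.328, 0.945, 0.001], [0.945, -0.328, -0.0], [0.0, 0.001, -1.0]]
contact_force: [-0.1, 0.3, -0.3]
width: 0.691
time: 13.02
tool_pos: [0.4928, -0.0691, 0.0597]
ee_rot: [[0.328, 0.945, -0.002], [0.945, -0.328, 0.0], [-0.0, -0.002, -1.0]]
contact_force: [0.5, 0.2, -1.8]
width: 0.531
```

Gripped at 49.4 mm. I'll lift, then check the force and the offset.

```bash
python3 -m inch '[{"dx":0,"dy":0,"dz":-2,"rx":0,"ry":0,"rz":0,"hand":-1},{"dx":0,"dy":0,"dz":-4.5,"rx":0,"ry":0,"rz":0,"hand":-1},{"dx":0,"dy":0,"dz":-7.5,"rx":0,"ry":0,"rz":0,"hand":-1},{"dx":0,"dy":0,"dz":-10,"rx":0,"ry":0,"rz":0,"hand":-1},{"dx":0,"dy":0,"dz":-11.5,"rx":0,"ry":0,"rz":0,"hand":-1}]'
python3 -m inch '[{"dx":0,"dy":0,"dz":-0.5,"rx":0,"ry":0,"rz":0,"hand":-1},{"dx":0,"dy":0,"dz":-0.5,"rx":0,"ry":0,"rz":0,"hand":-1},{"dx":0,"dy":0,"dz":-0.5,"rx":0,"ry":0,"rz":0,"hand":-1}]'
python3 -c "
from h import *
delta([.678,.008,.17],-3.3)"
```

```text
time: 13.43
tool_pos: [0.4939, -0.0693, 0.1779]
ee_rot: [[0.328, 0.945, 0.003], [0.945, -0.328, -0.001], [0.0, 0.003, -1.0]]
contact_force: [1.4, -0.6, -2.6]
width: 0.534
time: 13.68
tool_pos: [0.4929, -0.0691, 0.1791]
ee_rot: [[0.328, 0.945, -0.001], [0.945, -0.328, 0.0], [-0.0, -0.001, -1.0]]
contact_force: [0.1, 0.5, -3.6]
width: 0.532
t 13.68 pos [ 0.4929 -0.0691  0.1791] q [-0.23  0.32  1.84  0.    0.99  0.1 ] F [ 0.1  0.5 -3.6] w 0.532
  d cm [13.36 14.96  0.89] rot [ -0.   -0.  -15.8]
```

The wrist carries -3.6 N, which matches 0.38 kg. On to the blue tray.

```bash
python3 -m inch '[{"dx":0.8,"dy":0.9,"dz":0,"rx":0,"ry":0,"rz":-2,"hand":-1},{"dx":2.4,"dy":2.7,"dz":0,"rx":0,"ry":0,"rz":-4,"hand":-1},{"dx":4.5,"dy":5,"dz":0,"rx":0,"ry":0,"rz":-7,"hand":-1},{"dx":6.6,"dy":7.4,"dz":0,"rx":0,"ry":0,"rz":-10,"hand":-1},{"dx":8.5,"dy":9.5,"dz":0,"rx":0,"ry":0,"rz":-12,"hand":-1}]'
python3 -c "
from h import *
delta([.678,.008,.17],-3.3)"
```

```text
time: 14.1
tool_pos: [0.6117, -0.0193, 0.1778]
ee_rot: [[0.122, 0.993, -0.002], [0.993, -0.122, 0.0], [-0.0, -0.002, -1.0]]
contact_force: [-0.5, -0.6, -3.3]
width: 0.536
t 14.1 pos [ 0.6117 -0.0193  0.1778] q [-0.11  0.52  1.53  0.    1.09  0.01] F [-0.5 -0.6 -3.3] w 0.536
  d cm [3.51 6.25 0.76] rot [-0.1 -0.  -3.7]
```

```bash
python3 -m inch '[{"dx":1.2,"dy":2,"dz":0,"rx":0,"ry":0,"rz":-2,"hand":-1},{"dx":2.4,"dy":4,"dz":0,"rx":0,"ry":0,"rz":-3.8,"hand":-1},{"dx":3.2,"dy":5.5,"dz":0.5,"rx":0,"ry":0,"rz":-3.8,"hand":-1},{"dx":3.5,"dy":6.1,"dz":1.5,"rx":0,"ry":0,"rz":-3.8,"hand":-1},{"dx":3.5,"dy":6.1,"dz":2.8,"rx":0,"ry":0,"rz":-3.8,"hand":-1}]'
python3 -m inch '[{"dx":0,"dy":0,"dz":1.5,"rx":0,"ry":0,"rz":0,"hand":-1},{"dx":0,"dy":0,"dz":3,"rx":0,"ry":0,"rz":0,"hand":-1},{"dx":0,"dy":0,"dz":4.5,"rx":0,"ry":0,"rz":0,"hand":-1},{"dx":0,"dy":0,"dz":5.5,"rx":0,"ry":0,"rz":0,"hand":-1},{"dx":0,"dy":0,"dz":6,"rx":0,"ry":0,"rz":0,"hand":-1}]'
python3 - <<'E'
from h import *
delta([.678,.008,.03],-3.3)
im=shot('scene');cv2.imwrite('pics/s7.png',cv2.resize(im['pixels'][200:380,240:400],(533,600)))
E
```

```text
time: 14.52
tool_pos: [0.6761, 0.0075, 0.1495]
ee_rot: [[0.058, 0.998, -0.001], [0.998, -0.058, 0.0], [0.0, -0.001, -1.0]]
contact_force: [-0.1, -0.4, -3.3]
width: 0.537
time: 14.93
tool_pos: [0.6739, 0.0067, 0.0888]
ee_rot: [[0.059, 0.998, -0.004], [0.998, -0.059, 0.0], [-0.0, -0.004, -1.0]]
contact_force: [-0.4, -0.2, -2.7]
width: 0.534
t 14.93 pos [0.6739 0.0067 0.0888] q [-0.06  0.73  1.4  -0.    1.01 -0.  ] F [-0.4 -0.2 -2.7] w 0.534
  d cm [0.16 0.43 5.87] rot [-0.2  0.  -0.1]
```

View pics/s7.png

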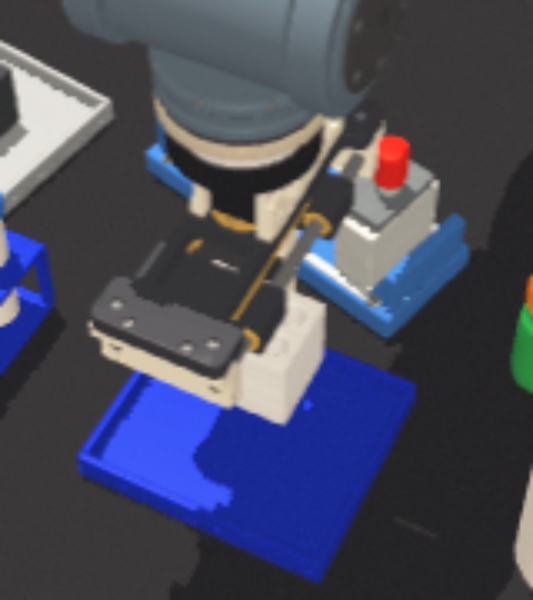

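The block hangs level over the tray with its long side along the tray's long side. I'll lower it gently.

```bash
python3 -m inch '[{"dx":0.1,"dy":0.2,"dz":1,"rx":0,"ry":0,"rz":0,"hand":-1},{"dx":0.1,"dy":0.2,"dz":2.2,"rx":0,"ry":0,"rz":0,"hand":-1},{"dx":0.1,"dy":0.2,"dz":3.4,"rx":0,"ry":0,"rz":0,"hand":-1},{"dx":0.1,"dy":0.2,"dz":4.3,"rx":0,"ry":0,"rz":0,"hand":-1},{"dx":0.1,"dy":0.2,"dz":4.8,"rx":0,"ry":0,"rz":0,"hand":-1}]'
python3 -m inch '[{"dx":0,"dy":0,"dz":0.2,"rx":0,"ry":0,"rz":0,"hand":-1},{"dx":0,"dy":0,"dz":0.4,"rx":0,"ry":0,"rz":0,"hand":-1},{"dx":0,"dy":0,"dz":0.6,"rx":0,"ry":0,"rz":0,"hand":-1},{"dx":0,"dy":0,"dz":0.7,"rx":0,"ry":0,"rz":0,"hand":-1},{"dx":0,"dy":0,"dz":0.7,"rx":0,"ry":0,"rz":0,"hand":-1}]'
```

```text
time: 15.4
tool_pos: [0.6771, 0.008, 0.0417]
ee_rot: [[0.058, 0.998, -0.002], [0.998, -0.058, 0.0], [-0.0, -0.002, -1.0]]
contact_force: [0.2, -0.1, -2.5]
width: 0.535
time: 15.82
tool_pos: [0.678, 0.0079, 0.0368]
ee_rot: [[0.058, 0.998, 0.0], [0.998, -0.058, -0.0], [-0.0, 0.0, -1.0]]
contact_force: [0.7, 0.1, -3.0]
width: 0.53
```

```bash
python3 -m inch '[{"dx":0,"dy":0,"dz":0.2,"rx":0,"ry":0,"rz":0,"hand":-1},{"dx":0,"dy":0,"dz":0.4,"rx":0,"ry":0,"rz":0,"hand":-1},{"dx":0,"dy":0,"dz":0.6,"rx":0,"ry":0,"rz":0,"hand":-1},{"dx":0,"dy":0,"dz":0.6,"rx":0,"ry":0,"rz":0,"hand":-1}]'
python3 -m inch '[{"dx":0,"dy":0,"dz":0.1,"rx":0,"ry":0,"rz":0,"hand":-1},{"dx":0,"dy":0,"dz":0.1,"rx":0,"ry":0,"rz":0,"hand":-1}]'
```

```text
time: 16.15
tool_pos: [0.6776, 0.008, 0.0302]
ee_rot: [[0.058, 0.998, -0.001], [0.998, -0.058, 0.0], [0.0, -0.001, -1.0]]
contact_force: [0.8, -0.0, -3.2]
width: 0.535
time: 16.32
tool_pos: [0.6779, 0.008, 0.0298]
ee_rot: [[0.058, 0.998, 0.0], [0.998, -0.058, -0.0], [-0.0, 0.0, -1.0]]
contact_force: [-1.0, 0.3, -0.0]
width: 0.537
```

The force went from -3 to 0 at TCP z = 29.8 mm, where 29.7 was expected: the block has landed. I'll open part way, to stay inside the tray walls, and rise.

```bash
python3 -m inch '[{"dx":0,"dy":0,"dz":0,"rx":0,"ry":0,"rz":0,"hand":0.1},{"dx":0,"dy":0,"dz":0,"rx":0,"ry":0,"rz":0,"hand":0.25},{"dx":0,"dy":0,"dz":0,"rx":0,"ry":0,"rz":0,"hand":0.4},{"dx":0,"dy":0,"dz":0,"rx":0,"ry":0,"rz":0,"hand":0.4},{"dx":0,"dy":0,"dz":0,"rx":0,"ry":0,"rz":0,"hand":0.4}]'
python3 -m inch '[{"dx":0,"dy":0,"dz":-0.6,"rx":0,"ry":0,"rz":0,"hand":0.4},{"dx":0,"dy":0,"dz":-2,"rx":0,"ry":0,"rz":0,"hand":0.4},{"dx":0,"dy":0,"dz":-5,"rx":0,"ry":0,"rz":0,"hand":0.4},{"dx":0,"dy":0,"dz":-8,"rx":0,"ry":0,"rz":0,"hand":0.4},{"dx":0,"dy":0,"dz":-11,"rx":0,"ry":0,"rz":0,"hand":0.4}]'
python3 -m inch '[{"dx":-3,"dy":0,"dz":-3,"rx":0,"ry":0,"rz":0,"hand":0.4},{"dx":-6,"dy":0,"dz":-6,"rx":0,"ry":0,"rz":0,"hand":0.4},{"dx":-9,"dy":0,"dz":-9,"rx":0,"ry":0,"rz":0,"hand":0.4},{"dx":-12,"dy":-1,"dz":-10,"rx":0,"ry":0,"rz":0,"hand":0.4},{"dx":-14,"dy":-2,"dz":-10,"rx":0,"ry":0,"rz":0,"hand":0.4}]'
python3 - <<'E'
from h import *
im=shot('scene','s8.png');print(r.read_state()['time'])
E
```

```text
time: 16.73
tool_pos: [0.678, 0.008, 0.0297]
ee_rot: [[0.058, 0.998, 0.0], [0.998, -0.058, 0.0], [0.0, 0.0, -1.0]]
contact_force: [0.2, 0.2, 0.6]
width: 0.696
time: 17.15
tool_pos: [0.6779, 0.008, 0.1423]
ee_rot: [[0.058, 0.998, 0.001], [0.998, -0.058, -0.0], [0.0, 0.001, -1.0]]
contact_force: [0.2, -0.4, -0.4]
width: 0.698
time: 17.57
tool_pos: [0.6505, -0.1335, 0.245]
ee_rot: [[0.059, 0.998, 0.007], [0.998, -0.059, -0.002], [-0.002, 0.007, -1.0]]
contact_force: [0.3, 0.1, -0.0]
width: 0.7
17.6167
```

View pics/s8.png

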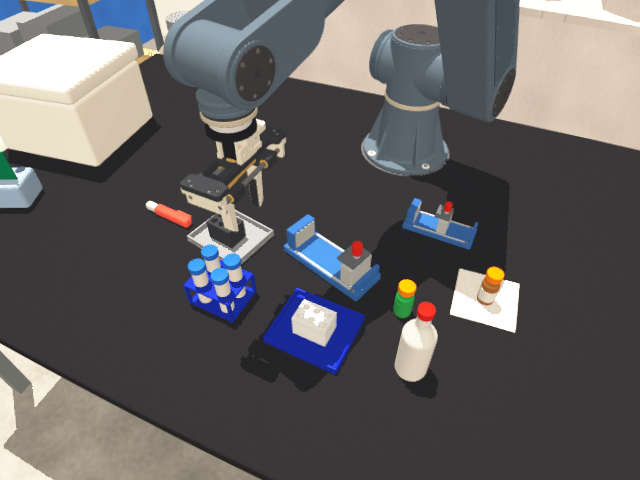

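The block lies flat and holes-up near the middle of the blue tray (315,322). The jaw is open (355,265), the jar is upright on the pad (490,285), the other objects are in place, and the gripper is clear in the air. I'll let it settle and hand in.

```bash
python3 -m inch '[{"dx":0,"dy":0,"dz":0,"rx":0,"ry":0,"rz":0,"hand":0.4},{"dx":0,"dy":0,"dz":0,"rx":0,"ry":0,"rz":0,"hand":0.4},{"dx":0,"dy":0,"dz":0,"rx":0,"ry":0,"rz":0,"hand":0.4}]'; python3 -c "
from h import *
print(ticket.close_job())"
```

```text
time: 17.87
tool_pos: [0.65, -0.1296, 0.2398]
ee_rot: [[0.057, 0.998, -0.0], [0.998, -0.057, 0.0], [0.0, -0.0, -1.0]]
contact_force: [-0.8, 0.5, -0.2]
width: 0.7
the job is handed in; nothing more can be done
None
```

I handed the job in at about 18 s of the 62 s allowed; all three stages went through, and close-out gave no verdict.

- **Jar:** the amber jar stands upright on the white pad, with the TCP at release about 4 mm from the pad's measured centre.
- **Jaw:** it was slid open by the red knob about 59 mm, judged from TCP travel while gripped. The last picture shows it still open.
- **Block:** it was lifted out and set down gently, holes up, near the centre of the blue tray. Its long side is aligned with the tray's to well under 1° by the tool's pose. At touchdown the wrist force went from about -3 N to 0 at the expected height.

The last picture shows the rack, wash bottle, pipette pump and dark block where they were, and the gripper in free air. No checks failed. I judged the final positions from that picture and the tool's readings, and did not measure them again separately. Two early estimates of the block's position disagreed by about 4 mm, which did not affect the grasp.

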